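# Open the game-piece tub with the squeeze-and-turn cap

## Robot

A 6-joint arm with a two-finger parallel gripper is mounted at the origin on the work surface. World frame = base frame: x ahead of the robot, y to its left, z up, the work surface at z = 0. Lengths are in m, angles in rad, forces in N, time in s.
With the tool pointing down it reaches from about 0.375 to 0.825 m from the base axis. Payload 5.5 kg.
Tool frame: the origin (TCP) lies between the finger pads; the fingertips stand 22 mm ahead of it and the grasp point (between the pads) lies 3 mm ahead of it; z points along the fingers, y is the line along which they close (so a half turn about z gives the same grasp; the last joint's range is limited). The gripper opens to 85 mm and grips with 20 to 120 N. Pads are 22 mm wide; open, the fingers measure 114 mm over their backs; the gripper's body (76 mm by 85 mm) begins 54 mm behind the grasp point. The pads swing forward as they close: fully open they stand 13 mm farther back than shut.
Start: joints at [-1.144, 0.314, -0.047, 1.21, 0, 1.571], TCP at [0.248, -0.546, 0.253] pointing down, gripper open.
Joint ranges: [-2.67, 2.67], [-0.69, 1.73], [-1.03, 1.25], [-2.08, 2.16], [-1.42, 1.45], [-3.14, 3.14]. Speed limits (rad/s): [2.39, 2.39, 3.01, 3.14, 3.14, 3.14].

## Interface

Orientations are given as [roll, pitch, yaw] about the fixed x, y, z axes, in that order (R = Rz(yaw) Ry(pitch) Rx(roll)).
In Python, from cell import * gives the robot as it stands. The module is installed in compiled form; this text tells all that it offers.
- The arm moves only by the tool send_rows, never from a script. Its argument "commands" is a list of rows, each a list of 3 entries, a list of its own where there are three numbers: the shift along the tool's x, y, z in mm, then the turn, a rotation vector about the tool's x, y, z in degrees, then the finger opening in mm, from 0 to 85.4. In form: [[[tx, ty, tz], [rx, ry, rz], fingers], ...]. A call has 1 to 5 rows; each row shifts and turns the commanded pose from where the row before left it, along the tool's axes as they then stand; what a row does not reach is not made up. A row lasts 1/8 s, in which the tool goes at most 62.5 mm and 10.7 degrees, less where a joint would pass 70% of its speed; a pose out of reach is approached as far as the arm can. A call with a gripper value outside its range is refused whole. The fingers move at their own pace and stop on an object; "newtons" is the grip in N (left out, the last holds). Time passes only in rows, so rows that do not move let the fingers close. It gives the time, the measured TCP pose, the force, the opening and the grip force at its end, in the units of the state.
- get_state(): the state, without advancing time (a new reading comes with each control period).
- camera(name): name is "scene" or "top"; returns the picture (420x560x3 uint8, red, green, blue); there is no depth.
- calibration(name): a dict with "fx", "fy", "cx", "cy" (pixels), "rvec" (rotation vector, rad) and "tvec" (3), from world to camera coordinates, as OpenCV has them. Camera axes: x right, y down, z forward; pixel columns grow to the right and rows downward; lengths in m; the calibration is good to about 2 mm. A picture is of the moment at which its call begins. calibration takes no time and is no camera call.
- job_done(): hands the job in; it is judged then, once.
The state is a dict: "time": time; "q": joint angles; "joint_velocities": joint speeds; "effort": joint torques, N m; "tool_pos": TCP position; "orientation": TCP orientation; "contact_force": force on the tool from outside, world axes, zero at the start; "ft_torque": the same for the moment, N m; "width": finger opening in m; "grasp_force": force on a finger pad.
Only numpy, scipy, OpenCV 4.12 (cv2) and the standard library are available. Lean on these libraries where they do the work, as an engineer would, in place of code of your own. Each camera call takes 0.05 s, during which the arm holds its last target. There are 200 camera calls.

## Task

Open the tub of game pieces that is fixed in the holder: squeeze the two side tabs of its safety cap firmly but without crushing them, turn the cap anticlockwise until you feel it reach its stop, without wrenching it against the stop, and lift it off. Set the cap gently down, top up, in the large empty bay of the sorting tray and let go; leave the toys, the other jar and the loose pieces where they are.

Things in the scene. Friction and masses are not known exactly. Their poses are not given: they have to be found in the camera images.
- tub: White round tub (92 dia) in a plywood holder (150 x 130) fixed to the table; it cannot move. Origin: centre of the holder's underside on the table, z up, on the axis of neck and cap. The tub's flat shoulder is 88 mm above the table
- neck (a point): centre of the neck's rim, 121 mm above the table, hidden under the cap. The neck (39 outer dia) rises 33 mm from the shoulder. Once free, the cap is clear of it when raised 35 mm
- latch_post (a point): top of one of two latch posts on the tub's shoulder, 180 degrees apart, 10 mm high, 30 to 38 mm from the neck's axis. Released, the foot of each tab catches a post after 2 to 8 degrees of anticlockwise turning; with the tabs squeezed 4 mm or more the feet pass inside the posts. Fingertips must pass above the posts (more than 8 mm above the cap's underside)
- cap: Grey safety cap, 52 dia, 34 high, 70 to 110 g, shut on the neck (underside 91 mm, top 125 mm above the table). Origin: centre of its underside, z up through its flat top. At its +y and -y sides a squeeze tab stands out of the skirt: 66 mm over both tabs released, 56 mm fully squeezed. To open, it turns anticlockwise seen from above (positive about z), nearly freely, to a firm end stop
- cap_grip (a point): on the cap's axis, 19 mm above its underside: midway between the two tabs' flat rubber-faced pads (grippy, friction near 1.2), each 16 wide (along the cap's x) and 20 high (9 to 29 mm above the underside). Axes as the cap's: squeeze along y, from above
- cap_top (a point): centre of the cap's flat top. The end stop is hidden and differs from tub to tub: 40 to 80 degrees from shut. Only in the last 9 degrees before it can the cap be lifted; before that it rises 1 mm and holds. At the stop the resisting moment rises steeply: about 0.3 N m tells it; over 0.5 N m, or 55 N between cap and tub, is too much. A light pull up of under 10 N to try it does no harm
- tab_left (a joint): travel of the tab at the cap's +y side: 0 released, 0.005 m squeezed fully in. Sprung: about 4 N to start it, 10 N at the end; a grip of 20 to 40 N holds both in, over 75 N a finger would crush them. The tabs need squeezing only to pass the latch posts (the first 25 degrees), but the cap can be turned and carried by them throughout
- tab_right (a joint): the same for the tab at the cap's -y side
- tray: Shallow wooden sorting tray, 160 (its x) x 260 (its y), fixed to the table, walls 15 high and 5 thick, floor 5 thick. A divider splits it into a large empty bay at its +y end and a small bay at its -y end, where a pawn and a die lie. Origin: centre of its underside, z up
- bay (a point): middle of the large empty bay (150 along the tray's x, 167 along its y), on its floor, 5 mm above the table; axes as the tray's
- pawn: a dark wooden game pawn, 24 dia x 38 high, standing in the small bay of the tray. Origin: centre of its underside. Leave it alone
- die: a plain 22 mm wooden cube (blank die) in the small bay of the tray. Origin: centre of its underside. Leave it alone
- plain_jar: a white jar 72 dia x 100 high with an ordinary round grey lid without tabs, standing loose on the table; not the tub to open. Origin: centre of its underside
- toy_car: a toy car 100 x 57 x 53, wheels down. Origin: centre of its underside
- picture_book: a picture book 150 x 190 x 14 lying flat. Origin: centre of its underside
- stack_ring: a toy stacking ring 80 dia, 22 thick, lying flat. Origin: centre of its underside
Things that resemble listed ones, but are neither listed nor needed, are in the scene too. Of the things that look like the cap, the largest one is meant. What is shaped like the tub but green or turquoise is not meant.

How it is judged:
On the way, in this order (a step that is already met when the one before it is completed fails the run):
1. both tabs squeezed in while the cap is still on the neck (value of joint each of tab_left, tab_right above 0.0035 m and horizontal distance between cap and tub below 0.006 m and z of cap in the frame of tub below 0.096 m), for 0.2 s.
2. the cap lifted clear of the neck (z of cap in the frame of tub above 0.126 m), for 0.1 s.
At the end, for the whole second after the job is handed in: the cap stands top up (within about 8 degrees) and at rest on the floor of the large empty bay of the tray (its underside within 5 mm of the floor), released (x of cap in the frame of bay between -0.06 and 0.06 m and y of cap in the frame of bay between -0.068 and 0.068 m and z of cap in the frame of bay between -0.005 and 0.005 m and angle between cap's own z axis and vertical below 0.15 rad and linear speed of cap below 0.02 m/s and angular speed of cap below 0.3 rad/s); the robot touches nothing.
It fails at once if the cap is wrenched, pressed or pulled against the tub with more than 55 N (contact force between cap and tub above 55 N).
It fails at once if the tabs are crushed: more than 160 N between fingers and cap (contact force between the fingers and cap above 160 N).
It fails at once if the cap is pressed into the tray with more than 45 N (contact force between cap and tray above 45 N).
It fails at once if the cap is dropped: let go more than 15 mm above the tray's floor (horizontal distance between cap and tub above 0.05 m and height (world z) of cap above 0.02 m and contact force between the fingers and cap below 0.1 N).
It fails at once if a toy, the other jar or a loose piece is moved by more than 25 mm (distance of any of pawn, die, plain_jar, toy_car, picture_book, stack_ring from where it was at the start of the episode above 0.025 m).
It also fails if it takes over 70 s, if anything falls off the work surface, if the arm or the gripper's body presses on something with over 40 N, if the wrist force passes 120 N, or if a joint passes its speed limit or range.

## Working session

There is one attempt and no reset: what is moved stays moved. The work goes in short steps, Python scripts to look and compute and a tool call to move; the robot and the scene stay as the last step left them, time stands still between calls to the robot, and variables do not carry over. Pictures are saved under pics/ and viewed, at most 10 in all, crops included, and the job is handed in when it is done.

Besides the shell and the picture viewer there is one more tool, called after ">>>" by a JSON object that holds its "fn" and its "kwargs". send_rows: Moves the arm, as the interface text tells. Its arguments: {"type":"object","properties":{"commands":{"type":"array","items":{"type":"array"}},"newtons":{"type":"number"}},"required":["commands"]}

```bash
mkdir -p pics; cat > h.py <<'E'
import numpy as np, cv2
from cell import *
def cam(n):
    c=calibration(n);K=np.array([[c['fx'],0,c['cx']],[0,c['fy'],c['cy']],[0,0,1.]])
    R=cv2.Rodrigues(np.array(c['rvec'],float))[0];return K,R,np.array(c['tvec'],float).ravel()
def w(n,u,v,z):
    K,R,t=cam(n);d=R.T@np.linalg.solve(K,[u,v,1.]);o=-R.T@t
    return o+d*(z-o[2])/d[2]
def px(n,p):
    K,R,t=cam(n);q=K@(R@np.array(p,float)+t);return q[:2]/q[2]
E
python3 - <<'E'
from h import *
for n in ("scene","top"):
    im=camera(n);cv2.imwrite(f'pics/{n}0.png',cv2.cvtColor(im,cv2.COLOR_RGB2BGR))
    K,R,t=cam(n);print(n,-R.T@t,K[0,0],R[2])
s=get_state();print(s)
E
```

```text
scene [ 1.57650251 -0.07679875  1.19760189] 484.73104899372737 [-0.6914675   0.06818376 -0.71918264]
top [ 0.41088404 -0.00290032  1.11463981] 385.6414320047677 [ 0.09435389  0.01482523 -0.99542833]
{'time': 0.1, 'q': array([-1.14397306e+00,  3.14101069e-01, -4.79593242e-02,  1.21019251e+00,
        6.19126192e-06,  1.57077381e+00]), 'joint_velocities': array([-8.14981585e-04, -6.58598412e-04,  1.44713768e-03,  1.19572074e-04,
        8.16549006e-06,  1.51606911e-03]), 'effort': array([ 5.74560527e-04, -5.40767097e+01,  3.40539837e+01,  1.12244152e-02,
       -4.34226479e-05, -1.91372891e-05]), 'tool_pos': array([ 0.24819517, -0.5457411 ,  0.25256193]), 'orientation': array([-3.14013608e+00, -6.22405202e-06,  4.26845775e-01]), 'contact_force': array([0.06838959, 0.41764171, 0.8394495 ]), 'ft_torque': array([0.02637292, 0.02695286, 0.00783294]), 'grasp_force': 0.0, 'width': 0.08536007830740158}
```

View pics/scene0.png

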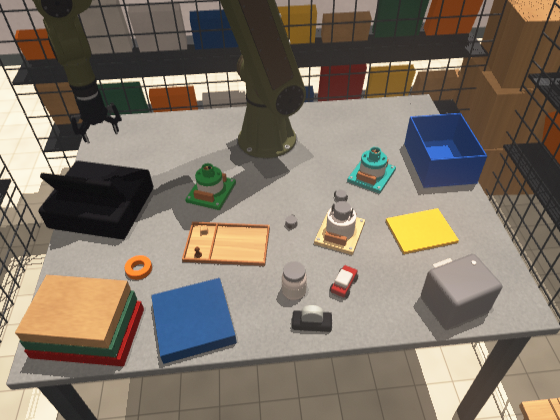

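View pics/top0.png

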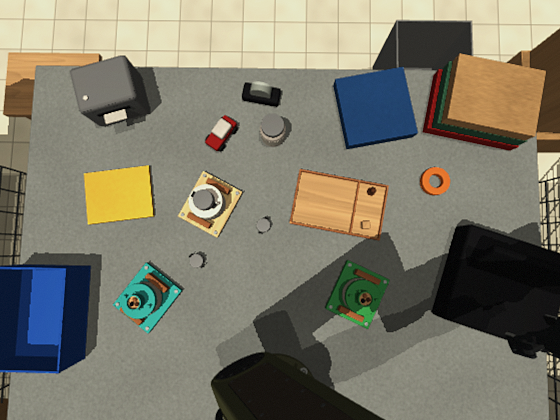

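The white tub with the grey cap is at top (208,200). Things it could be taken for: the turquoise tub (138,300), the green tub (361,296), the plain jar (273,129), and small loose caps at (197,260) and (264,225). I choose the white one in the plywood holder. The tray is at (338,204), with its large bay on the left of the picture. Next is a close crop of the cap and one of the tray.

```bash
python3 - <<'E'
from h import *
a=cv2.imread('pics/top0.png');b=cv2.imread('pics/scene0.png')
c=cv2.resize(a[155:245,165:255],(560,560),interpolation=cv2.INTER_CUBIC)  # x6.22
cv2.imwrite('pics/c1.png',c)
d=cv2.resize(b[180:255,305:380],(560,560),interpolation=cv2.INTER_CUBIC) #x7.467
cv2.imwrite('pics/c2.png',d)
cv2.imwrite('pics/c3.png',cv2.resize(a[160:245,280:395],(794,587),interpolation=cv2.INTER_CUBIC)) #x6.904
E
```

```text
(no output)
```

View pics/c1.png

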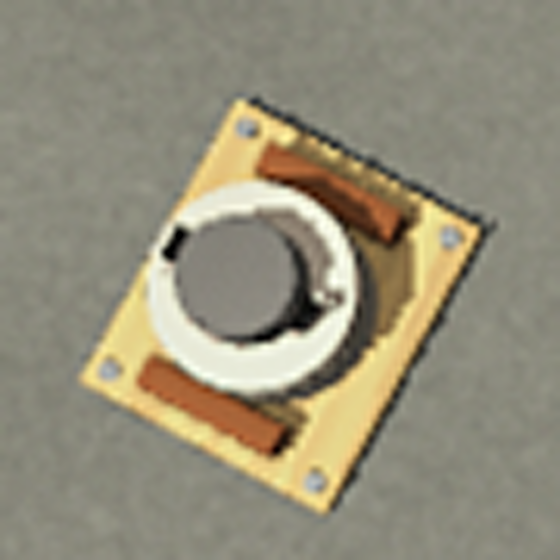

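View pics/c2.png

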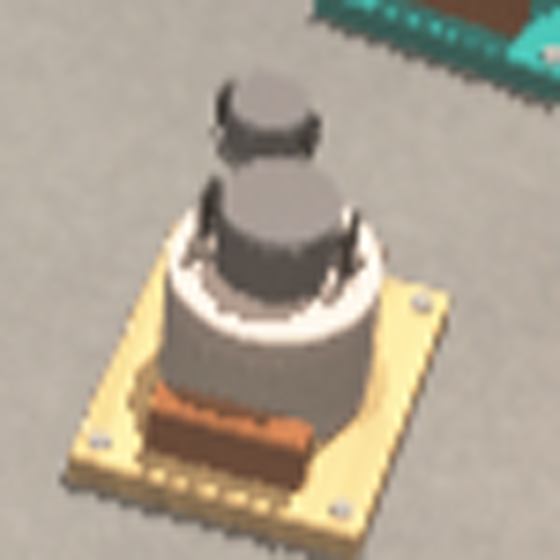

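View pics/c3.png

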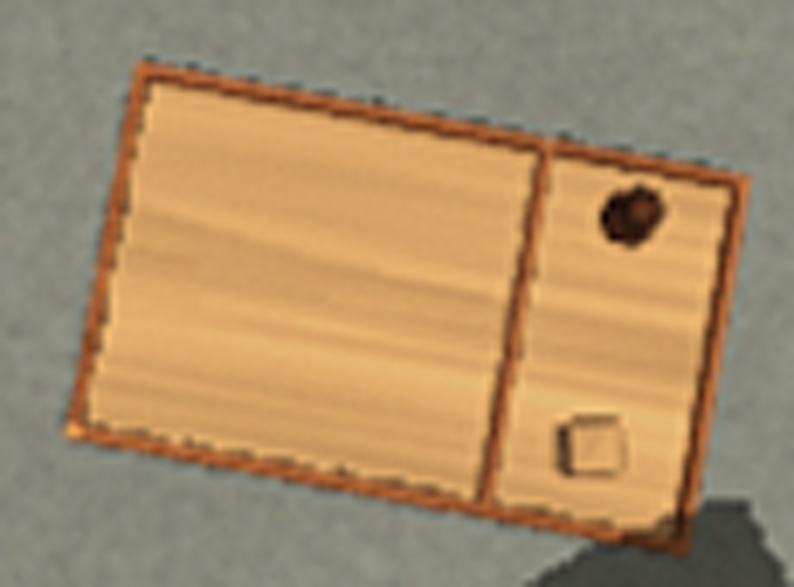

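```bash
cat > m.py <<'E'
from h import *
T=lambda u,v:(165+(u+.5)/6.222-.5,155+(v+.5)/6.222-.5)
S=lambda u,v:(305+(u+.5)/7.467-.5,180+(v+.5)/7.467-.5)
B=lambda u,v:(280+(u+.5)/6.904-.5,160+(v+.5)/6.904-.5)
print('cap top',w('top',*T(238,278),.125),w('scene',*S(282,197),.125))
H=np.array([w('top',*T(*p),.012)for p in[(242,98),(492,226),(328,514),(82,380)]])
print('holder corners',H.round(4),H.mean(0),[np.linalg.norm(H[i]-H[i-1]).round(4)for i in range(4)])
f=lambda a,b:np.degrees(np.arctan2((b-a)[1],(b-a)[0]))
print('holder ang',[f(H[i-1],H[i]).round(1)for i in range(4)])
l=w('top',*T(173,245),.118);print('tabL top',l)
a=w('scene',*S(210,205),.11);b=w('scene',*S(350,240),.11);print('tabs scene',a,b,np.linalg.norm(a-b),f(b,a))
c=w('top',*T(238,278),.125);print('ang topcam',f(c,l),np.linalg.norm((l-c)[:2]))
Q=np.array([w('top',*B(*p),.015)for p in[(145,62),(750,178),(685,550),(70,432)]])
print('tray',Q.round(4),Q.mean(0),[np.linalg.norm(Q[i]-Q[i-1]).round(4)for i in range(4)],[f(Q[i-1],Q[i]).round(1)for i in range(4)])
y=(Q[0]+Q[3]-Q[1]-Q[2])[:2];y/=np.linalg.norm(y)
print('bay',Q.mean(0)[:2]+y*(.13-.005-.0835),'y dir',np.degrees(np.arctan2(y[1],y[0])))
E
python3 m.py
```

```text
cap top [0.53141889 0.19727238 0.125     ] [0.53064627 0.20186785 0.125     ]
holder corners [[0.6299 0.2214 0.012 ]
 [0.5717 0.1028 0.012 ]
 [0.4367 0.1746 0.012 ]
 [0.4963 0.2907 0.012 ]] [0.5336728  0.19737305 0.012     ] [np.float64(0.1505), np.float64(0.1322), np.float64(0.1528), np.float64(0.1305)]
holder ang [np.float64(-27.4), np.float64(-116.2), np.float64(152.0), np.float64(62.8)]
tabL top [0.54572929 0.22658864 0.118     ]
tabs scene [0.51732403 0.17463637 0.11      ] [0.54429549 0.22934998 0.11      ] 0.06100031884113074 -116.24131848924877
ang topcam 63.981200737986 0.032622548249077093
tray [[ 0.6394 -0.0605  0.015 ]
 [ 0.5948 -0.3125  0.015 ]
 [ 0.4399 -0.2847  0.015 ]
 [ 0.4836 -0.0316  0.015 ]] [ 0.53944787 -0.17232226  0.015     ] [np.float64(0.1585), np.float64(0.256), np.float64(0.1574), np.float64(0.2569)] [np.float64(-10.5), np.float64(-100.0), np.float64(169.8), np.float64(80.2)]
bay [ 0.54659356 -0.13144208] y dir 80.0851040838814
```

>>> {"fn": "send_rows", "kwargs": {"commands": [[[0,0,0],[0,0,-10],85],[[0,0,0],[0,0,0],85]], "newtons": 30}}

```text
time: 0.35
tool_pos: [0.2483, -0.5459, 0.2529]
orientation: [-3.141, -0.0, 0.6]
contact_force: [0.4, -0.5, -0.1]
width: 0.0851
grasp_force: 0.0
```

```bash
cat >> h.py <<'E'
from scipy.spatial.transform import Rotation as Ro
def st():
    s=get_state();print('t',round(s['time'],2),'p',s['tool_pos'].round(4),'rpy',np.degrees(s['orientation']).round(2),'q',np.degrees(s['q']).round(1),'F',s['contact_force'].round(2),'M',s['ft_torque'].round(3),'w',round(s['width'],4),'g',round(s['grasp_force'],1));return s
def to(p,yaw):
    "shift in tool axes (mm) as they stand, and turn rotvec (deg), to pose tool-down at yaw(deg)"
    s=get_state();R=Ro.from_euler('xyz',s['orientation']);G=Ro.from_euler('xyz',[np.pi,0,np.radians(yaw)])
    print('shift',(R.inv().apply(np.array(p)-s['tool_pos'])*1e3).round(1),'turn',np.degrees((R.inv()*G).as_rotvec()).round(2))
E
python3 -c "
from h import *
st();to((.532,.199,.253),153.5)"
```

```text
t 0.35 p [ 0.2483 -0.5459  0.2529] rpy [-1.7995e+02 -1.0000e-02  3.4350e+01] q [-65.5  18.   -2.7  69.3  -0.   80.1] F [ 0.38 -0.54 -0.08] M [ 0.007  0.031 -0.001] w 0.0851 g 0.0
shift [ 6.546e+02 -4.549e+02  4.000e-01] turn [-2.0000e-02 -5.0000e-02 -1.1915e+02]
```

>>> {"fn": "send_rows", "kwargs": {"commands": [[[0,0,0],[0,0,-10],85],[[0,0,0],[0,0,-10],85],[[0,0,0],[0,0,-10],85],[[0,0,0],[0,0,-10],85],[[0,0,0],[0,0,-10],85]]}}

```text
time: 0.98
tool_pos: [0.2483, -0.5461, 0.2531]
orientation: [-3.141, -0.0, 1.476]
contact_force: [0.1, 0.3, -0.3]
width: 0.0847
grasp_force: 0.0
```

>>> {"fn": "send_rows", "kwargs": {"commands": [[[0,0,0],[0,0,-10],85],[[0,0,0],[0,0,-10],85],[[0,0,0],[0,0,-10],85],[[0,0,0],[0,0,-10],85],[[0,0,0],[0,0,-10],85]]}}

```text
time: 1.6
tool_pos: [0.2483, -0.546, 0.253]
orientation: [3.141, -0.0, 2.349]
contact_force: [0.3, -0.2, 0.1]
width: 0.0845
grasp_force: 0.0
```

>>> {"fn": "send_rows", "kwargs": {"commands": [[[0,0,0],[0,0,-10],85],[[0,0,0],[0,0,-9.1],85],[[0,0,0],[0,0,0],85]]}}

```text
time: 1.98
tool_pos: [0.2483, -0.5461, 0.2531]
orientation: [3.141, -0.0, 2.676]
contact_force: [-0.0, 0.2, 0.0]
width: 0.085
grasp_force: 0.0
```

```bash
python3 -c "
from h import *
st();to((.532,.199,.253),153.5)"
```

```text
t 1.98 p [ 0.2483 -0.5461  0.2531] rpy [ 1.7999e+02 -2.0000e-02  1.5331e+02] q [-65.5  18.   -2.7  69.3  -0.  -38.9] F [-0.03  0.21  0.01] M [0.092 0.012 0.012] w 0.085 g 0.0
shift [8.120e+01 7.931e+02 3.000e-01] turn [ 0.01 -0.02 -0.19]
```

>>> {"fn": "send_rows", "kwargs": {"commands": [[[5.4,52.9,0],[0,0,0],85],[[5.4,52.9,0],[0,0,0],85],[[5.4,52.9,0],[0,0,0],85],[[5.4,52.9,0],[0,0,0],85],[[5.4,52.9,0],[0,0,0],85]]}}

```text
time: 2.6
tool_pos: [0.3423, -0.2958, 0.2534]
orientation: [3.142, 0.001, 2.674]
contact_force: [1.1, -0.2, -0.4]
width: 0.0849
grasp_force: 0.0
```

>>> {"fn": "send_rows", "kwargs": {"commands": [[[5.4,52.9,0],[0,0,0],85],[[5.4,52.9,0],[0,0,0],85],[[5.4,52.9,0],[0,0,0],85],[[5.4,52.9,0],[0,0,0],85],[[5.4,52.9,0],[0,0,0],85]]}}

```text
time: 3.22
tool_pos: [0.4361, -0.0468, 0.2535]
orientation: [3.141, 0.001, 2.675]
contact_force: [1.5, -0.3, 0.5]
width: 0.0851
grasp_force: 0.0
```

>>> {"fn": "send_rows", "kwargs": {"commands": [[[5.4,52.9,0],[0,0,0],85],[[5.4,52.9,0],[0,0,0],85],[[5.4,52.9,0],[0,0,0],85],[[5.4,52.9,0],[0,0,0],85],[[0,0,0],[0,0,0],85]]}}

```text
time: 3.85
tool_pos: [0.5113, 0.1536, 0.2528]
orientation: [3.141, -0.0, 2.68]
contact_force: [0.3, -0.8, -1.1]
width: 0.0851
grasp_force: 0.0
```

```bash
python3 -c "
from h import *
st();to((.532,.199,.20),153.5)
for n in('top','scene'):
  im=camera(n)[:,:,::-1];c=px(n,(.532,.199,.14)).astype(int);print(c)
  cv2.imwrite(f'pics/{n}1.png',cv2.resize(im[c[1]-45:c[1]+45,c[0]-45:c[0]+45],(560,560),interpolation=cv2.INTER_CUBIC))"
```

```text
t 3.85 p [0.5113 0.1536 0.2528] rpy [ 1.7996e+02 -1.0000e-02  1.5353e+02] q [ 16.7  10.8 -12.   67.2   0.   43.2] F [ 0.3  -0.84 -1.14] M [-0.031 -0.031  0.   ] w 0.0851 g 0.0
shift [ 1.7 49.8 52.9] turn [ 0.04 -0.01  0.03]
[201 198]
[341 202]
```

>>> {"fn": "send_rows", "kwargs": {"commands": [[[1.7,49.8,20],[0,0,0],85],[[0,0,40],[0,0,0],85],[[0,0,18],[0,0,0],85],[[0,0,0],[0,0,0],85]]}}

```text
time: 4.45
tool_pos: [0.5297, 0.1941, 0.174]
orientation: [-3.139, -0.002, 2.677]
contact_force: [-0.3, 0.2, 0.7]
width: 0.085
grasp_force: 0.0
```

```bash
python3 -c "
from h import *
st();to((.532,.199,.124),153.5)
o=[]
for n in('top','scene'):
  im=camera(n)[:,:,::-1];c=px(n,(.532,.199,.14)).astype(int);print(c)
  o.append(cv2.resize(im[c[1]-35:c[1]+35,c[0]-35:c[0]+35],(400,400),interpolation=cv2.INTER_CUBIC))
cv2.imwrite('pics/v2.png',np.hstack(o))"
```

```text
t 4.45 p [0.5297 0.1941 0.174 ] rpy [-1.7984e+02 -1.3000e-01  1.5336e+02] q [ 20.1  16.8 -14.9  58.5  -0.   46.8] F [-0.31  0.25  0.75] M [ 0.025 -0.04   0.007] w 0.085 g 0.0
shift [ 0.   5.5 49.9] turn [-0.16 -0.13 -0.14]
[201 198]
[341 202]
```

View pics/v2.png

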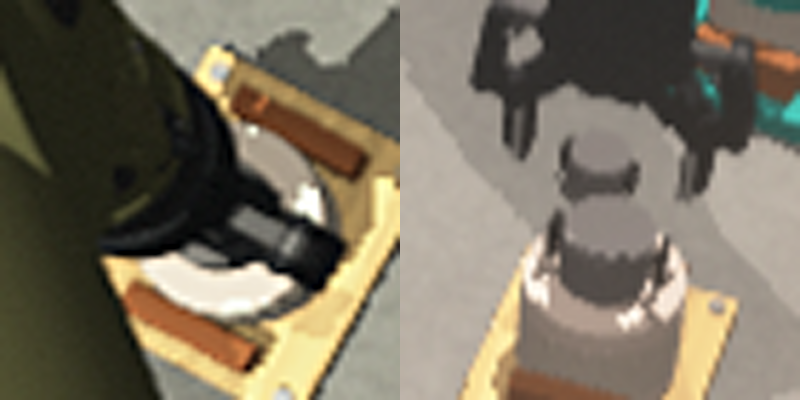

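The right half of the picture shows the open fingers at about (518,150) and (692,190), straddling the cap at (607,230) evenly. I'll descend.

>>> {"fn": "send_rows", "kwargs": {"commands": [[[0,0,0],[0,0,0],85],[[0,0,20],[0,0,0],85],[[0,0,20],[0,0,0],85],[[0,0,10],[0,0,0],85],[[0,0,0],[0,0,0],85]]}}

```text
time: 5.18
tool_pos: [0.531, 0.1958, 0.1253]
orientation: [-3.141, -0.0, 2.68]
contact_force: [0.1, -0.4, -0.1]
width: 0.0845
grasp_force: 0.0
```

```bash
python3 -c "
from h import *
st();to((.532,.199,.124),153.5)"
```

```text
t 5.17 p [0.531  0.1958 0.1253] rpy [-1.7998e+02 -2.0000e-02  1.5354e+02] q [ 20.2  19.1 -18.5  52.4  -0.   46.7] F [ 0.15 -0.38 -0.07] M [-0.027 -0.001  0.018] w 0.0845 g 0.0
shift [0.5 3.3 1.3] turn [-0.02 -0.02  0.04]
```

>>> {"fn": "send_rows", "kwargs": {"commands": [[[0.3,2.5,0],[0,0,0],75],[[0,0,0],[0,0,0],70],[[0,0,0],[0,0,0],67],[[0,0,0],[0,0,0],65]], "newtons": 25}}

```text
time: 5.68
tool_pos: [0.5327, 0.1989, 0.1262]
orientation: [3.14, 0.001, 2.68]
contact_force: [-0.3, 1.2, 5.1]
width: 0.0652
grasp_force: 4.7
```

```bash
python3 -c "
from h import *
st()"
```

```text
t 5.67 p [0.5327 0.1989 0.1262] rpy [1.7990e+02 5.0000e-02 1.5357e+02] q [ 20.5  19.2 -18.2  52.4   0.   46.9] F [-0.27  1.18  5.08] M [ 0.312 -0.018  0.027] w 0.0652 g 4.7
```

>>> {"fn": "send_rows", "kwargs": {"commands": [[[0,0,-0.5],[0,0,0],62],[[0,0,-0.5],[0,0,0],59],[[0,0,0],[0,0,0],56],[[0,0,0],[0,0,0],52],[[0,0,0],[0,0,0],50]], "newtons": 32}}

```text
time: 6.3
tool_pos: [0.533, 0.1991, 0.1283]
orientation: [3.139, 0.001, 2.68]
contact_force: [-1.9, 2.2, 14.3]
width: 0.0548
grasp_force: 31.6
```

```bash
python3 -c "
from h import *
st()"
```

```text
t 6.3 p [0.533  0.1991 0.1283] rpy [1.7984e+02 8.0000e-02 1.5356e+02] q [ 20.5  19.1 -18.1  52.6   0.   46.9] F [-1.9   2.17 14.31] M [ 0.291  0.533 -0.023] w 0.0548 g 31.6
```

>>> {"fn": "send_rows", "kwargs": {"commands": [[[0,0,-1],[0,0,0],50],[[0,0,-1],[0,0,0],50],[[0,0,-0.5],[0,0,0],50],[[0,0,0],[0,0,0],50]]}}

```text
time: 6.8
tool_pos: [0.5327, 0.1988, 0.1287]
orientation: [3.14, 0.0, 2.68]
contact_force: [2.7, 3.5, 0.4]
width: 0.0538
grasp_force: 34.7
```

```bash
python3 -c "
from h import *
st()"
```

```text
t 6.8 p [0.5327 0.1988 0.1287] rpy [1.7992e+02 3.0000e-02 1.5356e+02] q [ 20.4  19.1 -18.   52.8   0.   46.9] F [2.69 3.48 0.43] M [ 0.901 -0.813 -0.024] w 0.0538 g 34.7
```

>>> {"fn": "send_rows", "kwargs": {"commands": [[[0,0,0],[0,0,-3],50],[[0,0,0],[0,0,-3],50],[[0,0,0],[0,0,-3],50],[[0,0,0],[0,0,-3],50],[[0,0,0],[0,0,0],50]]}}

```text
time: 7.42
tool_pos: [0.5327, 0.1988, 0.1287]
orientation: [3.14, 0.001, 2.89]
contact_force: [4.1, 4.0, 0.7]
width: 0.0542
grasp_force: 34.2
```

```bash
python3 -c "
from h import *
st()"
```

```text
t 7.42 p [0.5327 0.1988 0.1287] rpy [1.7993e+02 4.0000e-02 1.6558e+02] q [ 20.5  19.1 -18.   52.8   0.   34.9] F [4.15 4.03 0.66] M [ 0.86  -0.843 -0.052] w 0.0542 g 34.2
```

Passing the posts freely (Mz −0.05). Continuing.

>>> {"fn": "send_rows", "kwargs": {"commands": [[[0,0,0],[0,0,-4],50],[[0,0,0],[0,0,-4],50],[[0,0,0],[0,0,-4],50],[[0,0,0],[0,0,-4],50],[[0,0,0],[0,0,0],50]]}}

```text
time: 8.05
tool_pos: [0.5326, 0.1988, 0.1287]
orientation: [3.141, 0.001, -3.114]
contact_force: [3.4, 4.2, -0.1]
width: 0.0538
grasp_force: 34.2
```

```bash
python3 -c "
from h import *
st()"
```

```text
t 8.05 p [0.5326 0.1988 0.1287] rpy [ 1.7994e+02  5.0000e-02 -1.7845e+02] q [ 20.4  19.1 -18.   52.8   0.   18.9] F [ 3.35  4.18 -0.06] M [ 0.94  -0.644 -0.   ] w 0.0538 g 34.2
```

>>> {"fn": "send_rows", "kwargs": {"commands": [[[0,0,0],[0,0,-3],50],[[0,0,0],[0,0,-3],50],[[0,0,0],[0,0,-3],50],[[0,0,0],[0,0,0],50]]}}

```text
time: 8.55
tool_pos: [0.5326, 0.1988, 0.1288]
orientation: [3.141, 0.001, -2.958]
contact_force: [2.9, 3.2, 1.3]
width: 0.054
grasp_force: 34.3
```

```bash
python3 -c "
from h import *
st()"
```

```text
t 8.55 p [0.5326 0.1988 0.1288] rpy [ 1.7996e+02  6.0000e-02 -1.6946e+02] q [ 20.4  19.1 -18.   52.8   0.    9.9] F [2.94 3.2  1.25] M [ 0.874 -0.707 -0.016] w 0.054 g 34.3
```

>>> {"fn": "send_rows", "kwargs": {"commands": [[[0,0,0],[0,0,-1.5],50],[[0,0,0],[0,0,-1.5],50],[[0,0,0],[0,0,0],50]]}}

```text
time: 8.93
tool_pos: [0.5326, 0.1988, 0.1288]
orientation: [3.141, 0.001, -2.906]
contact_force: [2.9, 4.1, -0.1]
width: 0.0537
grasp_force: 34.3
```

```bash
python3 -c "
from h import *
st()"
```

```text
t 8.93 p [0.5326 0.1988 0.1288] rpy [ 1.7996e+02  6.0000e-02 -1.6648e+02] q [ 20.5  19.1 -18.   52.8   0.    6.9] F [ 2.92  4.06 -0.13] M [ 0.931 -0.767 -0.086] w 0.0537 g 34.3
```

>>> {"fn": "send_rows", "kwargs": {"commands": [[[0,0,0],[0,0,-1],50],[[0,0,0],[0,0,-1],50],[[0,0,0],[0,0,0],50]]}}

```text
time: 9.3
tool_pos: [0.5326, 0.1988, 0.1288]
orientation: [3.141, 0.001, -2.871]
contact_force: [2.8, 4.2, 0.4]
width: 0.054
grasp_force: 34.3
```

```bash
python3 -c "
from h import *
st()"
```

```text
t 9.3 p [0.5326 0.1988 0.1288] rpy [ 1.7996e+02  6.0000e-02 -1.6448e+02] q [ 20.5  19.1 -18.   52.8   0.    4.9] F [2.82 4.16 0.38] M [ 0.99  -0.742 -0.082] w 0.054 g 34.3
```

>>> {"fn": "send_rows", "kwargs": {"commands": [[[0,0,0],[0,0,-1],50],[[0,0,0],[0,0,-1],50],[[0,0,0],[0,0,0],50]]}}

```text
time: 9.68
tool_pos: [0.5326, 0.1988, 0.1288]
orientation: [3.141, 0.001, -2.836]
contact_force: [3.2, 5.1, -0.1]
width: 0.054
grasp_force: 34.3
```

```bash
python3 -c "
from h import *
st()"
```

```text
t 9.68 p [0.5326 0.1988 0.1288] rpy [ 1.7996e+02  6.0000e-02 -1.6249e+02] q [ 20.4  19.1 -18.   52.8   0.    2.9] F [ 3.18  5.12 -0.12] M [ 0.904 -0.74   0.023] w 0.054 g 34.3
```

>>> {"fn": "send_rows", "kwargs": {"commands": [[[0,0,0],[0,0,-1],50],[[0,0,0],[0,0,-1],50],[[0,0,0],[0,0,0],50]]}}

```text
time: 10.05
tool_pos: [0.5326, 0.1988, 0.1288]
orientation: [3.141, 0.001, -2.801]
contact_force: [3.7, 5.0, 1.2]
width: 0.0542
grasp_force: 34.3
```

```bash
python3 -c "
from h import *
st()"
```

```text
t 10.05 p [0.5326 0.1988 0.1288] rpy [ 1.7997e+02  6.0000e-02 -1.6049e+02] q [ 20.4  19.1 -18.   52.8   0.    0.9] F [3.72 4.98 1.18] M [ 0.874 -0.701 -0.045] w 0.0542 g 34.3
```

>>> {"fn": "send_rows", "kwargs": {"commands": [[[0,0,0],[0,0,-1],50],[[0,0,0],[0,0,-0.5],50],[[0,0,0],[0,0,0],50]]}}

```text
time: 10.42
tool_pos: [0.5326, 0.1988, 0.1288]
orientation: [3.141, 0.001, -2.775]
contact_force: [3.5, 4.1, 0.1]
width: 0.0541
grasp_force: 34.3
```

```bash
python3 -c "
from h import *
st()"
```

```text
t 10.43 p [0.5326 0.1988 0.1288] rpy [ 1.7997e+02  6.0000e-02 -1.5899e+02] q [ 20.4  19.1 -18.   52.8   0.   -0.6] F [3.53 4.09 0.11] M [ 0.909 -0.711 -0.09 ] w 0.0541 g 34.3
```

>>> {"fn": "send_rows", "kwargs": {"commands": [[[0,0,0],[0,0,-1],50],[[0,0,0],[0,0,-1],50],[[0,0,0],[0,0,0],50]]}}

```text
time: 10.8
tool_pos: [0.5326, 0.1988, 0.1288]
orientation: [3.141, 0.001, -2.74]
contact_force: [3.4, 3.4, -0.0]
width: 0.0541
grasp_force: 34.3
```

```bash
python3 -c "
from h import *
st()"
```

```text
t 10.8 p [0.5326 0.1988 0.1288] rpy [ 1.7997e+02  7.0000e-02 -1.5698e+02] q [ 20.4  19.1 -18.   52.8   0.   -2.6] F [ 3.36  3.44 -0.02] M [ 0.947 -0.754 -0.027] w 0.0541 g 34.3
```

>>> {"fn": "send_rows", "kwargs": {"commands": [[[0,0,0],[0,0,-0.7],50],[[0,0,0],[0,0,-0.3],50],[[0,0,0],[0,0,0],50]]}}

```text
time: 11.18
tool_pos: [0.5326, 0.1988, 0.1288]
orientation: [3.141, 0.001, -2.723]
contact_force: [3.9, 3.4, 0.6]
width: 0.0539
grasp_force: 34.3
```

```bash
python3 -c "
from h import *
st()"
```

```text
t 11.18 p [0.5326 0.1988 0.1288] rpy [ 1.7998e+02  7.0000e-02 -1.5599e+02] q [ 20.4  19.1 -18.   52.8   0.   -3.6] F [3.87 3.41 0.62] M [ 0.937 -0.746 -0.085] w 0.0539 g 34.3
```

A light pull test will tell whether the stop is still more than 9° away.

>>> {"fn": "send_rows", "kwargs": {"commands": [[[0,0,-1],[0,0,0],50],[[0,0,-1],[0,0,0],50],[[0,0,0],[0,0,0],50]]}}

```text
time: 11.55
tool_pos: [0.5323, 0.1989, 0.1301]
orientation: [3.141, 0.0, -2.722]
contact_force: [4.6, 5.7, -4.1]
width: 0.0535
grasp_force: 35.5
```

```bash
python3 -c "
from h import *
st()"
```

```text
t 11.55 p [0.5323 0.1989 0.1301] rpy [ 1.7995e+02  2.0000e-02 -1.5598e+02] q [ 20.5  19.1 -17.9  53.    0.1  -3.6] F [ 4.55  5.73 -4.11] M [ 1.102 -0.941 -0.066] w 0.0535 g 35.5
```

>>> {"fn": "send_rows", "kwargs": {"commands": [[[0,0,0],[0,0,-2],50],[[0,0,0],[0,0,-2],50],[[0,0,0],[0,0,-2],50],[[0,0,0],[0,0,-1],50],[[0,0,0],[0,0,0],50]]}}

```text
time: 12.18
tool_pos: [0.5326, 0.1987, 0.1304]
orientation: [3.141, 0.001, -2.6]
contact_force: [4.4, 4.1, -2.7]
width: 0.0536
grasp_force: 36.0
```

```bash
python3 -c "
from h import *
st()"
```

```text
t 12.18 p [0.5326 0.1987 0.1304] rpy [ 1.7998e+02  5.0000e-02 -1.4899e+02] q [ 20.4  19.  -17.9  53.    0.  -10.6] F [ 4.43  4.11 -2.67] M [ 0.927 -0.988 -0.065] w 0.0536 g 36.0
```

>>> {"fn": "send_rows", "kwargs": {"commands": [[[0,0,-1],[0,0,0],50],[[0,0,0],[0,0,0],50]]}}

```text
time: 12.42
tool_pos: [0.5323, 0.1988, 0.1312]
orientation: [3.141, 0.001, -2.6]
contact_force: [4.4, 5.5, -4.5]
width: 0.0539
grasp_force: 35.7
```

```bash
python3 -c "
from h import *
st()"
```

```text
t 12.43 p [0.5323 0.1988 0.1312] rpy [ 1.7995e+02  3.0000e-02 -1.4898e+02] q [ 20.5  19.  -17.8  53.1   0.1 -10.6] F [ 4.44  5.54 -4.47] M [ 1.072 -0.947 -0.036] w 0.0539 g 35.7
```

>>> {"fn": "send_rows", "kwargs": {"commands": [[[0,0,1],[0,0,0],50],[[0,0,1],[0,0,0],50],[[0,0,0.5],[0,0,-1],50],[[0,0,0],[0,0,-1],50],[[0,0,0],[0,0,0],50]]}}

```text
time: 13.05
tool_pos: [0.5326, 0.1987, 0.1294]
orientation: [3.142, 0.001, -2.565]
contact_force: [3.4, 4.8, 0.5]
width: 0.0537
grasp_force: 37.0
```

```bash
python3 -c "
from h import *
st()"
```

```text
t 13.05 p [0.5326 0.1987 0.1294] rpy [ 1.8000e+02  7.0000e-02 -1.4694e+02] q [ 20.4  19.1 -18.   52.9   0.  -12.6] F [3.36 4.76 0.55] M [ 1.057 -0.834 -0.035] w 0.0537 g 37.0
```

>>> {"fn": "send_rows", "kwargs": {"commands": [[[0,0,0],[0,0,-1],50],[[0,0,0],[0,0,-1],50],[[0,0,0],[0,0,0],50]]}}

```text
time: 13.42
tool_pos: [0.5325, 0.1986, 0.1293]
orientation: [3.142, 0.001, -2.53]
contact_force: [3.7, 4.9, 0.1]
width: 0.054
grasp_force: 36.8
```

```bash
python3 -c "
from h import *
st()"
```

```text
t 13.43 p [0.5325 0.1986 0.1293] rpy [ 1.8000e+02  6.0000e-02 -1.4494e+02] q [ 20.4  19.1 -18.   52.9   0.  -14.6] F [3.68 4.86 0.06] M [ 1.058 -0.911 -0.023] w 0.054 g 36.8
```

>>> {"fn": "send_rows", "kwargs": {"commands": [[[0,0,0],[0,0,-1],50],[[0,0,0],[0,0,-0.5],50],[[0,0,0],[0,0,0],50]]}}

```text
time: 13.8
tool_pos: [0.5326, 0.1986, 0.1293]
orientation: [-3.142, 0.001, -2.504]
contact_force: [3.9, 5.1, -0.5]
width: 0.0539
grasp_force: 36.7
```

```bash
python3 -c "
from h import *
st()"
```

```text
t 13.8 p [0.5326 0.1986 0.1293] rpy [-1.8000e+02  7.0000e-02 -1.4344e+02] q [ 20.4  19.1 -18.   52.8   0.  -16.1] F [ 3.92  5.07 -0.52] M [ 1.125 -0.926 -0.021] w 0.0539 g 36.7
```

>>> {"fn": "send_rows", "kwargs": {"commands": [[[0,0,0],[0,0,-1],50],[[0,0,0],[0,0,-0.5],50],[[0,0,0],[0,0,0],50]]}}

```text
time: 14.18
tool_pos: [0.5325, 0.1986, 0.1293]
orientation: [-3.142, 0.001, -2.477]
contact_force: [3.7, 4.4, -0.1]
width: 0.0538
grasp_force: 36.7
```

```bash
python3 -c "
from h import *
st()"
```

```text
t 14.18 p [0.5325 0.1986 0.1293] rpy [-1.8000e+02  6.0000e-02 -1.4194e+02] q [ 20.4  19.1 -18.   52.8   0.  -17.6] F [ 3.68  4.45 -0.14] M [ 1.08  -0.956 -0.091] w 0.0538 g 36.7
```

>>> {"fn": "send_rows", "kwargs": {"commands": [[[0,0,0],[0,0,-1],50],[[0,0,0],[0,0,-0.5],50],[[0,0,0],[0,0,0],50]]}}

```text
time: 14.55
tool_pos: [0.5324, 0.1987, 0.1293]
orientation: [3.141, 0.001, -2.451]
contact_force: [2.6, 4.5, -0.6]
width: 0.0535
grasp_force: 36.7
```

```bash
python3 -c "
from h import *
st()"
```

```text
t 14.55 p [0.5324 0.1987 0.1293] rpy [ 1.7998e+02  6.0000e-02 -1.4044e+02] q [ 20.4  19.1 -18.   52.9   0.  -19.1] F [ 2.63  4.51 -0.64] M [ 1.173 -0.807 -0.043] w 0.0535 g 36.7
```

>>> {"fn": "send_rows", "kwargs": {"commands": [[[0,0,0],[0,0,-1],50],[[0,0,0],[0,0,-0.5],50],[[0,0,0],[0,0,0],50]]}}

```text
time: 14.92
tool_pos: [0.5323, 0.1988, 0.1292]
orientation: [3.141, 0.001, -2.425]
contact_force: [3.1, 5.3, -0.2]
width: 0.0537
grasp_force: 36.6
```

```bash
python3 -c "
from h import *
st()"
```

```text
t 14.93 p [0.5323 0.1988 0.1292] rpy [ 1.7997e+02  6.0000e-02 -1.3895e+02] q [ 20.5  19.1 -18.   52.9   0.1 -20.6] F [ 3.09  5.33 -0.25] M [ 1.246 -0.747 -0.169] w 0.0537 g 36.6
```

>>> {"fn": "send_rows", "kwargs": {"commands": [[[0,0,0],[0,0,-0.6],50],[[0,0,0],[0,0,0],50]]}}

```text
time: 15.18
tool_pos: [0.5323, 0.1988, 0.1292]
orientation: [3.141, 0.001, -2.415]
contact_force: [3.8, 5.3, -0.6]
width: 0.054
grasp_force: 36.6
```

```bash
python3 -c "
from h import *
st()"
```

```text
t 15.18 p [0.5323 0.1988 0.1292] rpy [ 1.7996e+02  6.0000e-02 -1.3836e+02] q [ 20.5  19.1 -18.   52.9   0.1 -21.2] F [ 3.84  5.31 -0.57] M [ 1.222 -0.737 -0.295] w 0.054 g 36.6
```

Stop felt: 0.3 N m at 68°. I'll ease back 2° and lift gently.

>>> {"fn": "send_rows", "kwargs": {"commands": [[[0,0,0],[0,0,2],50],[[0,0,-1],[0,0,0],50],[[0,0,-1],[0,0,0],50],[[0,0,-1],[0,0,0],50],[[0,0,0],[0,0,0],50]]}}

```text
time: 15.8
tool_pos: [0.5322, 0.1989, 0.1315]
orientation: [3.141, 0.001, -2.449]
contact_force: [5.4, 6.7, -5.8]
width: 0.0543
grasp_force: 35.3
```

```bash
python3 -c "
from h import *
st()"
```

```text
t 15.8 p [0.5322 0.1989 0.1315] rpy [ 1.7996e+02  4.0000e-02 -1.4033e+02] q [ 20.5  19.  -17.8  53.2   0.1 -19.2] F [ 5.35  6.7  -5.76] M [ 1.382 -1.159 -0.03 ] w 0.0543 g 35.3
```

>>> {"fn": "send_rows", "kwargs": {"commands": [[[-0.7,0.2,0],[0,0,0],50],[[-0.7,0.1,0],[0,0,0],50],[[0,0,-1],[0,0,0],50],[[0,0,0],[0,0,0],50]]}}

```text
time: 16.3
tool_pos: [0.5324, 0.199, 0.1329]
orientation: [3.141, -0.001, -2.45]
contact_force: [1.8, 1.5, -3.3]
width: 0.0537
grasp_force: 36.1
```

```bash
python3 -c "
from h import *
st()"
```

```text
t 16.3 p [0.5324 0.199  0.1329] rpy [ 1.7999e+02 -8.0000e-02 -1.4035e+02] q [ 20.5  19.  -17.6  53.5  -0.  -19.1] F [ 1.79  1.51 -3.26] M [ 0.576 -0.348 -0.021] w 0.0537 g 36.1
```

>>> {"fn": "send_rows", "kwargs": {"commands": [[[0,0,-1.5],[0,0,0],50],[[0,0,-1.5],[0,0,0],50],[[0,0,-2],[0,0,0],50],[[0,0,0],[0,0,0],50]]}}

```text
time: 16.8
tool_pos: [0.5328, 0.199, 0.1386]
orientation: [-3.141, -0.001, -2.45]
contact_force: [0.8, -0.0, -0.0]
width: 0.0536
grasp_force: 36.9
```

```bash
python3 -c "
from h import *
st()"
```

```text
t 16.8 p [0.5328 0.199  0.1386] rpy [-1.7997e+02 -3.0000e-02 -1.4036e+02] q [ 20.5  18.7 -17.2  54.1  -0.  -19.1] F [ 0.75 -0.   -0.02] M [ 0.008  0.031 -0.038] w 0.0536 g 36.9
```

>>> {"fn": "send_rows", "kwargs": {"commands": [[[0,0,-5],[0,0,0],50],[[0,0,-12],[0,0,0],50],[[0,0,-20],[0,0,0],50],[[0,0,-30],[0,0,0],50],[[0,0,0],[0,0,0],50]]}}

```text
time: 17.42
tool_pos: [0.5346, 0.1999, 0.2085]
orientation: [-3.14, 0.005, -2.45]
contact_force: [0.4, -0.7, -0.4]
width: 0.0536
grasp_force: 36.8
```

```bash
python3 -c "
from h import *
st()
n='scene';im=camera(n)[:,:,::-1];c=px(n,(.532,.199,.14)).astype(int)
cv2.imwrite('pics/v3.png',cv2.resize(im[c[1]-60:c[1]+50,c[0]-55:c[0]+55],(560,560),interpolation=cv2.INTER_CUBIC))"
```

```text
t 17.43 p [0.5346 0.1999 0.2085] rpy [-179.89    0.27 -140.35] q [ 20.5  15.8 -11.5  62.4  -0.  -19.1] F [ 0.39 -0.66 -0.37] M [0.052 0.043 0.004] w 0.0536 g 36.8
```

View pics/v3.png

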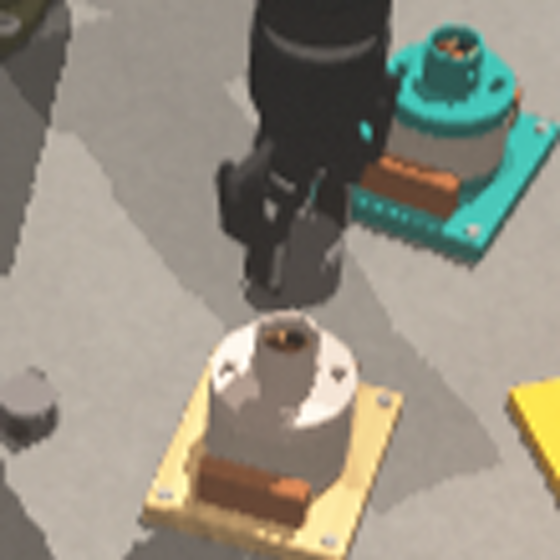

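The cap is in the gripper at about (295,260) and the neck is bare at (285,338). I'll carry it to the bay.

```bash
python3 -c "
from h import *
to((.5466,-.1314,.21),-140.35)"
```

```text
shift [ 201.4 -263.1   -3.4] turn [-0.06  0.15  0.  ]
```

>>> {"fn": "send_rows", "kwargs": {"commands": [[[12,-16,0],[0,0,0],50],[[24,-31,0],[0,0,0],50],[[24,-31,0],[0,0,0],50],[[24,-31,0],[0,0,0],50],[[24,-31,0],[0,0,0],50]]}}

```text
time: 18.1
tool_pos: [0.5379, 0.0204, 0.2042]
orientation: [3.141, -0.002, -2.45]
contact_force: [0.2, 0.2, -0.9]
width: 0.0541
grasp_force: 36.8
```

>>> {"fn": "send_rows", "kwargs": {"commands": [[[24,-31,0],[0,0,0],50],[[24,-31,0],[0,0,0],50],[[24,-31,0],[0,0,0],50],[[20,-30,0],[0,0,0],50],[[0,0,0],[0,0,0],50]]}}

```text
time: 18.73
tool_pos: [0.5455, -0.1337, 0.2041]
orientation: [3.141, -0.002, -2.454]
contact_force: [-0.2, 0.2, -0.7]
width: 0.0535
grasp_force: 36.8
```

>>> {"fn": "send_rows", "kwargs": {"commands": [[[0,0,15],[0,0,0],50],[[0,0,40],[0,0,0],50],[[0,0,40],[0,0,0],50],[[0,0,20],[0,0,0],50],[[0,0,0],[0,0,0],50]]}}

```text
time: 19.35
tool_pos: [0.5441, -0.1292, 0.0875]
orientation: [3.137, -0.003, -2.448]
contact_force: [-0.3, -0.3, -0.9]
width: 0.0537
grasp_force: 36.8
```

```bash
python3 -c "
from h import *
s=st();to((.5466,-.1314,.0435),-140.35)
camera('scene');st()
n='scene';im=camera(n)[:,:,::-1];c=px(n,(.54,-.14,.03)).astype(int)
cv2.imwrite('pics/v4.png',cv2.resize(im[c[1]-55:c[1]+55,c[0]-55:c[0]+55],(560,560),interpolation=cv2.INTER_CUBIC))"
```

```text
t 19.35 p [ 0.5441 -0.1292  0.0875] rpy [ 179.74   -0.19 -140.27] q [-13.4  20.8 -21.7  47.8   0.  -53.1] F [-0.29 -0.27 -0.87] M [ 0.009 -0.038  0.02 ] w 0.0537 g 36.8
shift [-0.7 -3.5 44. ] turn [ 0.26 -0.19  0.08]
t 19.4 p [ 0.5454 -0.1297  0.0891] rpy [ 1.7987e+02 -1.0000e-01 -1.4028e+02] q [-13.4  20.7 -21.5  47.9   0.  -53.1] F [ 0.92 -0.66 -0.55] M [-0.01   0.028  0.031] w 0.0536 g 36.8
```

View pics/v4.png

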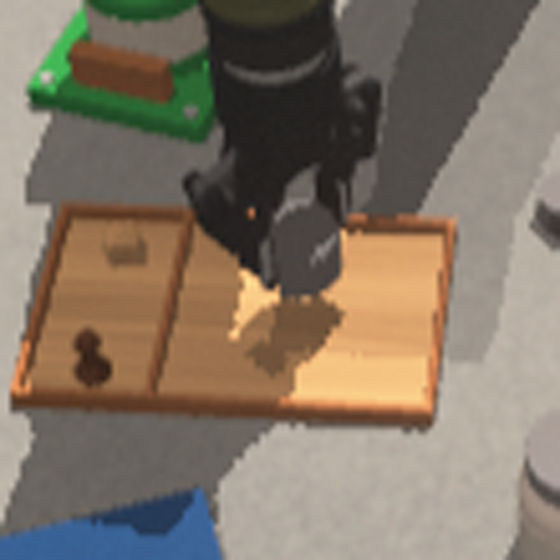

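The cap, at (307,255), hangs upright over the large bay, clear of the walls. I'll lower it.

>>> {"fn": "send_rows", "kwargs": {"commands": [[[0,0,15],[0,0,0],50],[[0,0,15],[0,0,0],50],[[0,0,8],[0,0,0],50],[[0,0,4],[0,0,0],50],[[0,0,0],[0,0,0],50]]}}

```text
time: 20.08
tool_pos: [0.5466, -0.1307, 0.048]
orientation: [3.141, -0.0, -2.45]
contact_force: [0.8, -0.1, -0.0]
width: 0.0535
grasp_force: 36.8
```

>>> {"fn": "send_rows", "kwargs": {"commands": [[[0,0,1],[0,0,0],50],[[0,0,1],[0,0,0],50],[[0,0,0],[0,0,0],50]]}}

```text
time: 20.45
tool_pos: [0.5469, -0.1307, 0.0464]
orientation: [-3.141, 0.0, -2.45]
contact_force: [0.2, -0.6, -0.7]
width: 0.0539
grasp_force: 36.8
```

>>> {"fn": "send_rows", "kwargs": {"commands": [[[0,0,1],[0,0,0],50],[[0,0,0.5],[0,0,0],50],[[0,0,0],[0,0,0],50]]}}

```text
time: 20.82
tool_pos: [0.5467, -0.1307, 0.0447]
orientation: [3.142, -0.0, -2.45]
contact_force: [0.5, -0.2, -0.7]
width: 0.0537
grasp_force: 36.8
```

>>> {"fn": "send_rows", "kwargs": {"commands": [[[0,0,0.7],[0,0,0],50],[[0,0,0.7],[0,0,0],50],[[0,0,0],[0,0,0],50]]}}

```text
time: 21.2
tool_pos: [0.5467, -0.1307, 0.0433]
orientation: [3.141, -0.0, -2.45]
contact_force: [-0.3, 0.8, -1.5]
width: 0.0536
grasp_force: 36.8
```

>>> {"fn": "send_rows", "kwargs": {"commands": [[[0,0,0.7],[0,0,0],50],[[0,0,0],[0,0,0],50]]}}

```text
time: 21.45
tool_pos: [0.5468, -0.1307, 0.0428]
orientation: [-3.142, 0.0, -2.45]
contact_force: [0.3, -0.1, 0.5]
width: 0.0537
grasp_force: 37.3
```

>>> {"fn": "send_rows", "kwargs": {"commands": [[[0,0,0.6],[0,0,0],50],[[0,0,0],[0,0,0],50]]}}

```text
time: 21.7
tool_pos: [0.5468, -0.1307, 0.0427]
orientation: [-3.141, 0.0, -2.45]
contact_force: [-1.8, 0.9, 5.8]
width: 0.0539
grasp_force: 38.9
```

On the floor (5.8 N up). Releasing gradually.

>>> {"fn": "send_rows", "kwargs": {"commands": [[[0,0,0],[0,0,0],58],[[0,0,0],[0,0,0],64],[[0,0,0],[0,0,0],75],[[0,0,0],[0,0,0],85],[[0,0,0],[0,0,0],85]], "newtons": 20}}

```text
time: 22.32
tool_pos: [0.5468, -0.1307, 0.0421]
orientation: [-3.141, 0.0, -2.45]
contact_force: [-0.6, -1.2, -0.3]
width: 0.0852
grasp_force: 0.0
```

>>> {"fn": "send_rows", "kwargs": {"commands": [[[0,0,-5],[0,0,0],85],[[0,0,-10],[0,0,0],85],[[0,0,-20],[0,0,0],85],[[0,0,-40],[0,0,0],85],[[0,0,-60],[0,0,0],85]]}}

```text
time: 22.95
tool_pos: [0.5455, -0.1304, 0.1777]
orientation: [3.139, -0.002, -2.45]
contact_force: [1.3, -1.2, -0.8]
width: 0.0855
grasp_force: 0.0
```

>>> {"fn": "send_rows", "kwargs": {"commands": [[[0,0,-20],[0,0,0],85],[[0,0,0],[0,0,0],85],[[0,0,0],[0,0,0],85]]}}

```text
time: 23.32
tool_pos: [0.5461, -0.1305, 0.1962]
orientation: [3.141, -0.001, -2.45]
contact_force: [0.1, -0.7, -0.3]
width: 0.0852
grasp_force: 0.0
```

```bash
python3 -c "
from h import *
s=st()
n='scene';im=camera(n)[:,:,::-1];c=px(n,(.54,-.14,.03)).astype(int)
cv2.imwrite('pics/v5.png',cv2.resize(im[c[1]-55:c[1]+55,c[0]-55:c[0]+55],(560,560),interpolation=cv2.INTER_CUBIC))"
```

```text
t 23.32 p [ 0.5461 -0.1305  0.1962] rpy [ 1.7994e+02 -5.0000e-02 -1.4035e+02] q [-13.4  15.6 -13.5  61.   -0.  -53.1] F [ 0.07 -0.7  -0.32] M [ 0.01  -0.063 -0.034] w 0.0852 g 0.0
```

View pics/v5.png

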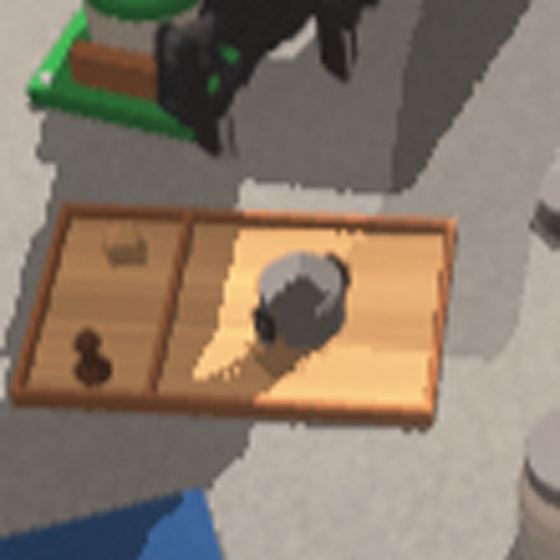

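The cap stands top up at (303,300), in the middle of the large bay, with the gripper clear. The pawn and die have not moved.

```bash
python3 -c "
from cell import *
print(job_done())"
```

```text
the job is handed in; nothing more can be done
None
```

The tub is open and its cap stands top up, released, in the middle of the tray's large bay; the end stop was felt at about 68° (0.3 N m), and the job was handed in after about 23 of the 70 seconds, with no verdict shown.

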